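# Open the locked drawer of the watchmaker's safe-keeping cabinet by its concealed catch

## Task

Open the small wooden drawer cabinet on the watchmaker's bench: feel gently along the dark groove in its top until your fingertip drops into the sunk place where the hidden catch lies, and press the catch down so that the drawer springs ajar. Then take the drawer by its handle, pull it out smoothly to its stop, and let go. Never press hard on the wood or wrench at the locked drawer, keep the tins inside standing, and leave everything else on and around the cabinet where it is.

Things in the scene. Friction and masses are not known exactly. Their poses are not given: they have to be found in the camera images.
- cabinet: Pale wooden cabinet fixed to the bench, 200 mm deep (x), 420 wide (y), 150 high (top face). Origin: centre of its underside. Axes: x from the drawer front (which faces the robot, -x) into the depth, y along the groove, z up. The drawer is the upper half of the front. More than 30 N on it while it is locked would mark the wood or strain the lock
- groove (a point): Centre of the groove's floor; axes as the cabinet's. The groove runs along y in the top, 36 mm wide (x), 190 mm long, closed at both ends; its floor is a rigid dark wood strip 6 mm below the top face; its centre line lies 38 mm behind the front face. Somewhere along it the floor steps down 4 mm over a length of 38 mm (full width): the catch lies there
- catch (a joint): Travel of the hidden catch, a sprung key of the same dark wood sunk in the groove; its middle is 16 to 60 mm left or right of the groove's centre, anywhere there (not measured). 0: at rest, 4 mm below the groove floor; 0.010 m: pressed to its stop. Yields at about 3 N, 9 N at the stop; frees the drawer at about 0.006 (7 N). Springs back when released
- drawer (a joint): How far the drawer is out, m: 0 shut and locked, 0.090 at its outer stop. When the catch lets go, a spring pushes it out to about 0.022. From there it runs with about 1 N of friction and stays where it is left
- drawer_handle (a point): Middle of the drawer's steel bar handle, with the cabinet's axes (drawer opens along -x). The bar is round, 11 mm thick, runs 110 mm along y, 35 mm in front of the drawer face and 40 mm below the cabinet's top face; it moves with the drawer
- tin_a: Round steel movement tin, 37 mm across, 16 high, in the left compartment of the drawer; origin at the centre of its underside. It rides with the drawer
- tin_b: The same with a brass lid, in the right compartment
- loupe: Black eye loupe, 38 mm across, 34 high, standing on the rear of the cabinet's top; origin at the centre of its underside
- glass_dish: Glass dish with a knobbed cover, 72 mm across, 44 high, on the rear of the cabinet's top; origin at the centre of its underside
- oil_yellow: Yellow oil bottle with a blue cap and an upright brass needle, 56 mm across, 166 high, on the bench to the left; origin at the centre of its underside
- oil_brown: Brown oil bottle, the same size, on the bench to the left
- driver_stand: Wooden stand with six yellow-handled screwdrivers, 75 x 150 mm, 137 high, on the bench to the right; origin at the centre of its underside
- lid_jar: Glass jar with an orange lid, 66 mm across, 100 high, on the bench to the right; origin at the centre of its underside

How it is judged:
By the outcome, as a careful person would: the job done as asked, in the order asked, and still so for the second after the job is handed in, with the robot touching nothing.
It also fails if it takes over 70 s, if anything falls off the work surface, if the arm or the gripper's body presses on something with over 40 N, if the wrist force passes 120 N, or if a joint passes its speed limit or range.

## Robot

A 6-joint arm with a two-finger parallel gripper is mounted at the origin on the work surface. World frame = base frame: x ahead of the robot, y to its left, z up, the work surface at z = 0. Lengths are in m, angles in rad, forces in N, time in s.
With the tool pointing down it reaches from about 0.325 to 0.85 m from the base axis. Payload 15.5 kg.
Tool frame: the origin (TCP) lies at the very end of the fingers, on their centre line; the grasp point (between the pads) lies 19 mm behind it; z points along the fingers, x is the direction in which the jaws open and shut, and the axes are right-handed (so a half turn about z gives the same grasp; the last joint's range is limited). The gripper opens to 91 mm and grips with 3 to 60 N. Pads are 32 mm wide; open, the fingers measure 118 mm over their backs; the gripper's body (76 mm by 178 mm) begins 60 mm behind the grasp point.
Start: joints at [1.153, 0.494, 1.345, -0, 1.302, -0.096], TCP at [0.198, 0.593, 0.214] pointing down, gripper open.
Joint ranges: [-2.91, 2.91], [-0.82, 2.16], [0.22, 2.67], [-1.22, 4.37], [0.12, 2.79], [-3.08, 3.08]. Speed limits (rad/s): [1.89, 1.89, 2.57, 3.01, 3.01, 3.01].

## Interface

Orientations are given as [roll, pitch, yaw] about the fixed x, y, z axes, in that order (R = Rz(yaw) Ry(pitch) Rx(roll)).
In Python, from rig import observe, eyes, job gives the robot as it stands. The module is installed in compiled form; this text tells all that it offers.
- The arm moves only by the tool send_rows, never from a script. Its argument "deltas" is a list that holds one entry, the list of rows, each a list of 6 numbers: the shift along the tool's x, y, z in cm, then the turn, a rotation vector about the tool's x, y, z in degrees. In form: [[[dx, dy, dz, ax, ay, az], ...]]. A call has 1 to 8 rows; each row shifts and turns the commanded pose from where the row before left it, along the tool's axes as they then stand; what a row does not reach is not made up. A row lasts 1/8 s, in which the tool goes at most 62.5 mm and 10.7 degrees, less where a joint would pass 70% of its speed; a pose out of reach is approached as far as the arm can. A call with a gripper value outside its range is refused whole. "jaw" is the opening, from 0 (shut) to 1 (fully open), set as the call begins (left out, the last holds). The fingers move at their own pace and stop on an object; "grip_force" is the grip in N (left out, the last holds). Time passes only in rows, so rows that do not move let the fingers close. It gives the time, the measured TCP pose, the force and the opening at its end, in the units of the state.
- observe(): the state, without advancing time (a new reading comes with each control period).
- eyes.grab_frame(name): name is "scene" or "side" or "wrist"; returns a dict with "frame" (420x560x3 uint8, red, green, blue), "depth" (420x560 float32, m along the optical axis (not along the pixel's ray), 0 where there is no reading), "camera_matrix" (3x3 intrinsics, pixels), "dist" ([k1, k2, p1, p2, k3] as OpenCV has them; the pictures are not rectified), "world_from_camera" (4x4, takes a point from camera to world coordinates). Camera axes: x right, y down, z forward; pixel columns grow to the right and rows downward; lengths in m; the calibration is good to about 2 mm. A picture is of the moment at which its call begins.
- job.close_job(): hands the job in, once; it reports no verdict.
The state is a dict: "time": time; "qpos": joint angles; "qd": joint speeds; "joint_torque": joint torques, N m; "tool_pos": TCP position; "eef_rot": TCP orientation; "ft_force": force on the tool from outside, world axes, zero at the start; "torque": the same for the moment, N m; "opening": finger opening in m.
Only numpy, scipy, OpenCV 4.12 (cv2) and the standard library are available. Lean on these libraries where they do the work, as an engineer would, in place of code of your own. Each camera call takes 0.05 s, during which the arm holds its last target.

## Working session

There is one attempt and no reset: what is moved stays moved. The work goes in short steps, Python scripts to look and compute and a tool call to move; the robot and the scene stay as the last step left them, time stands still between calls to the robot, and variables do not carry over. Pictures are saved under pics/ and viewed, and the job is handed in when it is done.

Besides the shell and the picture viewer there is one more tool, called after ">>>" as name([rows], argument=value, ...), one row to a line, values as JSON. send_rows: Moves the arm, as the interface text tells. Its arguments: {"type":"object","properties":{"deltas":{"type":"array"},"jaw":{"type":"number"},"grip_force":{"type":"number"}},"required":["deltas"]}

```bash
mkdir -p pics
cat > h.py <<'E'
import numpy as np, cv2
from rig import observe, eyes, job
def grab(n,f=None):
    d=eyes.grab_frame(n)
    if f: cv2.imwrite('pics/'+f,d['frame'][:,:,::-1])
    np.savez('last_%s.npz'%n,**d)
    return d
def pts(d,uv):
    uv=np.array(uv,float).reshape(-1,2)
    n=cv2.undistortPoints(uv.reshape(-1,1,2),d['camera_matrix'],d['dist']).reshape(-1,2)
    z=np.array([d['depth'][int(round(v)),int(round(u))] for u,v in uv])
    P=np.c_[n*z[:,None],z]
    T=d['world_from_camera'];return P@T[:3,:3].T+T[:3,3]
def cloud(d):
    H,W=d['depth'].shape
    u,v=np.meshgrid(np.arange(W),np.arange(H))
    return pts(d,np.c_[u.ravel(),v.ravel()]).reshape(H,W,3)
E
python3 - <<'E'
from h import *
print(observe())
for n in ['scene','side','wrist']: 
    d=grab(n,n+'0.png'); print(n,d['world_from_camera'].round(3).tolist())
E
```

```text
{'time': 0.0, 'qpos': array([ 1.15251941e+00,  4.94172902e-01,  1.34617347e+00, -2.38730470e-05,
        1.30247424e+00, -9.54720197e-02]), 'qd': array([ 0.00041527,  0.00010424, -0.00149963,  0.00151587,  0.00210046,
        0.00129906]), 'joint_torque': array([ 2.58956541e-03, -8.78825426e+01, -3.81859660e+01,  7.07795215e-02,
        5.32853580e-02, -1.38970850e-04]), 'tool_pos': array([0.19809382, 0.59235858, 0.21333031]), 'eef_rot': array([-3.14149850e+00,  1.22456187e-03,  1.24799783e+00]), 'ft_force': array([-0.47503865, -0.5775096 ,  0.18855088]), 'torque': array([-0.0311039 ,  0.0415895 ,  0.05258217]), 'opening': 0.0910141426250508}
scene [[-0.212, 0.723, -0.658, 1.381], [0.977, 0.157, -0.142, 0.146], [0.001, -0.673, -0.739, 0.92], [0.0, 0.0, 0.0, 1.0]]
side [[-0.947, -0.228, 0.227, 0.341], [-0.322, 0.648, -0.691, 0.839], [0.01, -0.727, -0.687, 0.979], [0.0, 0.0, 0.0, 1.0]]
wrist [[0.317, 0.921, 0.227, 0.134], [0.948, -0.308, -0.076, 0.614], [-0.001, 0.239, -0.971, 0.384], [0.0, 0.0, 0.0, 1.0]]
```

View pics/scene0.png

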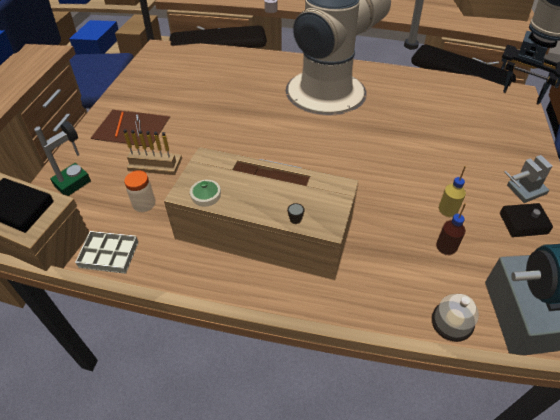

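View pics/side0.png

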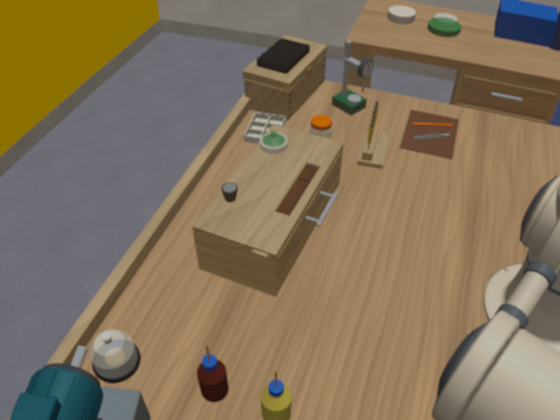

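View pics/wrist0.png

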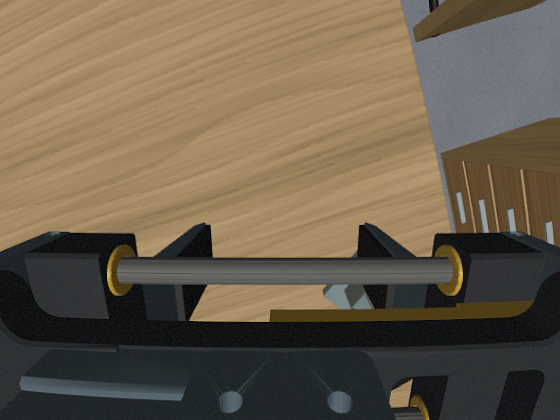

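The scene view shows the cabinet in the centre, with its groove running from (235,165) to (308,182). The dish is at (205,192), the loupe at (296,212) and the handle faces the robot. Next I measure the cabinet pose.

Run:
```python
from h import *
import numpy as np
for n in ['scene','side']:
    d=dict(np.load('last_%s.npz'%n)); C=cloud(d); f=d['frame'].astype(int)
    ok=d['depth']>0
    top=ok&(abs(C[...,2]-0.15)<0.006)&(C[...,0]>.3)&(C[...,0]<.95)&(abs(C[...,1])<.4)
    k,l,st,_=cv2.connectedComponentsWithStats(top.astype(np.uint8)); i=1+st[1:,4].argmax()
    m=l==i
    P=C[m]; print(n,m.sum(),'z',np.median(P[:,2]),P.min(0),P.max(0))
    # fill
    r=cv2.minAreaRect(P[:,:2].astype(np.float32)); print(r, cv2.boxPoints(r).round(4).tolist())
    hull=cv2.convexHull(np.argwhere(m)[:,::-1].astype(np.int32)); hm=np.zeros(m.shape,np.uint8); cv2.fillPoly(hm,[hull],1)
    br=f.sum(2)
    dk=(hm>0)&ok&(abs(C[...,2]-.142)<.012)&(br<260)&(f[...,0]>f[...,2]+10)
    k,l,st,_=cv2.connectedComponentsWithStats(dk.astype(np.uint8)); i=1+st[1:,4].argmax(); g=l==i
    G=C[g]; r=cv2.minAreaRect(G[:,:2].astype(np.float32)); print('groove',g.sum(),r,cv2.boxPoints(r).round(4).tolist(),np.median(G[:,2]))
    # profile along groove
    w,v=np.linalg.eigh(np.cov(G[:,:2].T)); a=v[:,1]; a=a*np.sign(a[1]); c=np.array(r[0]); s=(G[:,:2]-c)@a; t=(G[:,:2]-c)@np.array([a[1],-a[0]])
    print('axis',a,np.degrees(np.arctan2(-a[0],a[1])))
    for q in np.arange(-.095,.095,.01):
        b=(s>=q)&(s<q+.01)&(abs(t)<.012)
        print(round(q+.005,3),b.sum(),np.median(G[b,2]).round(4) if b.any() else None, f[g][b].mean(0).round(0) if b.any() else None)
```

```text
scene 9722 z 0.14949536756104365 [ 0.54915102 -0.2785642   0.14400527] [0.78542081 0.15441248 0.1557347 ]
((0.6680029630661011, -0.06117731332778931), (0.42300018668174744, 0.20521330833435059), 84.7629165649414) [[0.546500027179718, -0.2624000012874603], [0.7508999705314636, -0.28119999170303345], [0.7894999980926514, 0.14010000228881836], [0.585099995136261, 0.15880000591278076]]
groove 768 ((0.6007850766181946, -0.05730269104242325), (0.18868249654769897, 0.03606945648789406), 85.11319732666016) [[0.5748000144958496, -0.14980000257492065], [0.6107000112533569, -0.15279999375343323], [0.626800000667572, 0.03519999980926514], [0.5909000039100647, 0.03819999843835831]] 0.14319251878609401
axis [0.08799496 0.99612092] -5.048268784449736
-0.09 25 0.143 [80. 53. 37.]
-0.08 28 0.1438 [77. 49. 34.]
-0.07 30 0.1431 [79. 52. 36.]
-0.06 28 0.1433 [76. 48. 34.]
-0.05 22 0.1428 [75. 48. 34.]
-0.04 32 0.1431 [71. 46. 32.]
-0.03 29 0.1399 [80. 52. 37.]
-0.02 31 0.1396 [78. 51. 35.]
-0.01 28 0.1398 [78. 51. 35.]
-0.0 25 0.141 [79. 51. 36.]
0.01 27 0.1435 [79. 50. 35.]
0.02 28 0.1433 [78. 50. 34.]
[... 810 characters left out ...]
870667, 0.031599998474121094], [0.5974000096321106, 0.03460000082850456]] 0.14311578202263442
axis [0.08492049 0.99638773] -4.871452594078977
-0.09 22 0.1435 [95. 71. 48.]
-0.08 25 0.1436 [88. 60. 41.]
-0.07 20 0.1438 [87. 60. 40.]
-0.06 28 0.1435 [89. 60. 41.]
-0.05 27 0.1435 [89. 61. 41.]
-0.04 34 0.1428 [85. 58. 39.]
-0.03 35 0.1407 [83. 57. 38.]
-0.02 26 0.1394 [89. 61. 41.]
-0.01 28 0.1397 [90. 61. 41.]
-0.0 17 0.1407 [90. 61. 41.]
0.01 31 0.1437 [90. 61. 41.]
0.02 32 0.1432 [91. 62. 42.]
0.03 28 0.1432 [90. 61. 41.]
0.04 28 0.1435 [90. 61. 41.]
0.05 32 0.1434 [90. 61. 41.]
0.06 35 0.144 [90. 61. 41.]
0.07 30 0.1435 [89. 61. 41.]
0.08 33 0.1441 [89. 61. 41.]
0.09 24 0.1436 [93. 65. 44.]
```

Run:
```python
import cv2
for n,(x,y,w,h) in {'scene':(160,140,210,130),'side':(190,130,170,160)}.items():
    im=cv2.imread(f'pics/{n}0.png')[y:y+h,x:x+w]; cv2.imwrite(f'pics/{n}0z.png',cv2.resize(im,None,fx=3.6,fy=3.6,interpolation=2))
```

```text
(no output)
```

View pics/side0z.png

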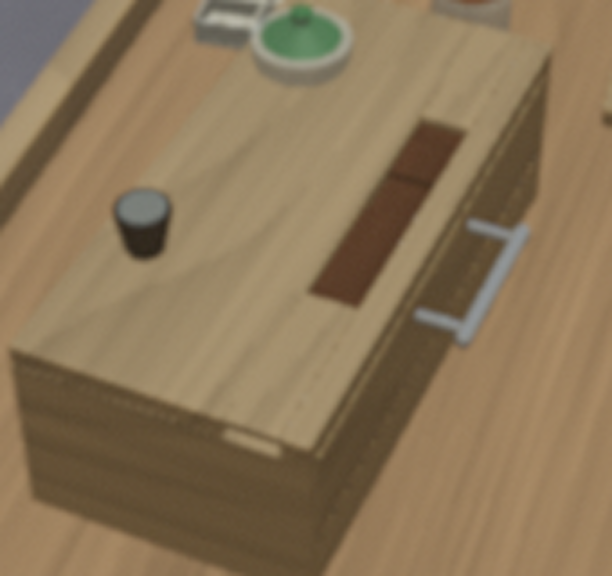

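The depth profile from both cameras shows the floor lowered about 4 mm from roughly s = -36 to +2 mm (right of groove centre). The cabinet yaw is about -5° and the groove centre is about (0.604, -0.058). I move above it high and with the jaws shut, and will confirm by feel.

>>> send_rows([
  [[-3,3.7,-0.6,0,0,0],[-3,3.7,-0.6,0,0,0],[-3,3.7,-0.6,0,0,0],[-3,3.7,-0.6,0,0,0],[-3,3.7,-0.6,0,0,0],[-3,3.7,-0.6,0,0,0],[-3,3.7,-0.6,0,0,0],[-3,3.7,-0.6,0,0,0]],
], jaw=0, grip_force=10)

```text
time: 1.15
tool_pos: [0.4034, 0.2698, 0.2621]
eef_rot: [-3.142, 0.0, 1.248]
ft_force: [0.7, 0.3, 0.3]
opening: 0.014
```

>>> send_rows([
  [[-3,3.7,0,0,0,0],[-3,3.7,0,0,0,0],[-3,3.7,0,0,0,0],[-3,3.7,0,0,0,0],[-3,3.7,0,0,0,0],[-3,3.7,0,0,0,0],[-3,3.7,0,0,0,0],[-3,3.7,0,0,0,0]],
])

```text
time: 2.15
tool_pos: [0.608, -0.0517, 0.2617]
eef_rot: [-3.141, -0.0, 1.248]
ft_force: [0.5, 0.3, 0.5]
opening: 0.0008
```

>>> send_rows([
  [[0,0,0,0,0,9.5],[0,0,0,0,0,9.5],[0,0,0,0,0,9.5],[0,0,0,0,0,9.5],[0,0,0,0,0,9.5],[0,0,0,0,0,9.5],[0,0,0,0,0,9.5],[0,0,0,0,0,9.5]],
])

```text
time: 3.15
tool_pos: [0.6072, -0.0503, 0.2616]
eef_rot: [-3.142, 0.001, -0.084]
ft_force: [0.3, 0.3, 0.6]
opening: 0.0005
```

>>> send_rows([
  [[0,0,0,0,0,0],[0,0,0,0,0,0]],
])

```text
time: 3.4
tool_pos: [0.6073, -0.0503, 0.2618]
eef_rot: [-3.142, 0.0, -0.074]
ft_force: [0.7, 0.6, 0.1]
opening: -0.0
```

Run:
```python
from h import *
o=observe(); print(o['tool_pos'],o['eef_rot'],o['ft_force'])
d=grab('wrist','w1.png')
for n in ['side']: grab(n,n+'1.png')
C=cloud(d); f=d['frame'].astype(int)
m=(d['depth']>0)&(abs(C[...,2]-.142)<.01)&(f.sum(2)<300)
k,l,st,_=cv2.connectedComponentsWithStats(m.astype(np.uint8)); i=1+st[1:,4].argmax(); g=l==i
G=C[g]; r=cv2.minAreaRect(G[:,:2].astype(np.float32)); print(g.sum(),r,cv2.boxPoints(r).round(4).tolist(),np.median(G[:,2]))
```

```text
[ 0.60734407 -0.05026702  0.26179484] [-3.14158687e+00  2.56708155e-04 -7.44967585e-02] [0.71463167 0.61283933 0.13785059]
4123 ((0.6063844561576843, -0.03261173516511917), (0.14531102776527405, 0.03629498556256294), 85.11991882324219) [[0.582099974155426, -0.10350000113248825], [0.6183000206947327, -0.10649999976158142], [0.6305999755859375, 0.03819999843835831], [0.5945000052452087, 0.04129999876022339]] 0.1434558152102557
```

View pics/w1.png

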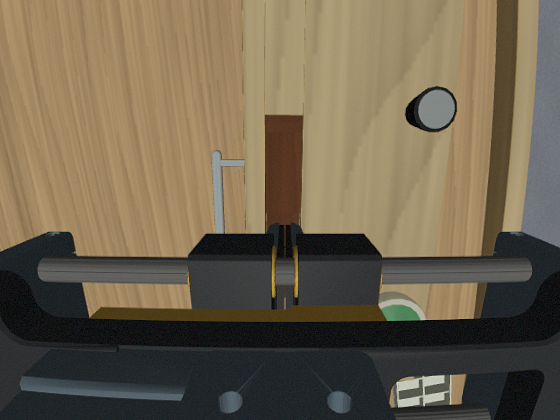

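View pics/side1.png

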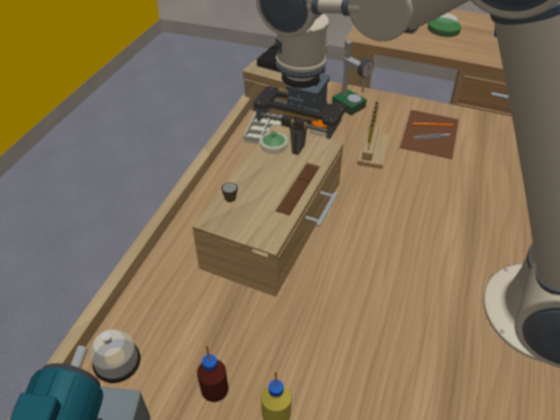

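The wrist view shows the groove's left end at (285,115) and its centre line agreeing with the other views (x ≈ 0.604 at y = -0.055). I line up over the left part and come down.

>>> send_rows([
  [[-0.14,-1.5,0,0,0,0.3],[-0.13,-1.5,0,0,0,0.4],[0,0,3,0,0,0],[0,0,3,0,0,0],[0,0,3,0,0,0],[0,0,1.3,0,0,0],[0,0,0,0,0,0],[0,0,0,0,0,0]],
])

```text
time: 4.5
tool_pos: [0.6079, -0.02, 0.1601]
eef_rot: [3.142, -0.002, -0.09]
ft_force: [0.3, 0.2, -0.1]
opening: 0.0006
```

>>> send_rows([
  [[0,0,0.2,0,0,0],[0,0,0.2,0,0,0],[0,0,0,0,0,0]],
])

```text
time: 4.88
tool_pos: [0.6071, -0.0202, 0.155]
eef_rot: [3.142, -0.0, -0.091]
ft_force: [-0.3, 0.0, -0.1]
opening: 0.0009
```

Run:
```python
from h import *
im=[]
for n,(x,y,w,h) in {'scene':(210,130,120,90),'side':(260,110,120,110)}.items():
    d=grab(n,n+'2.png'); c=d['frame'][y:y+h,x:x+w,::-1]; cv2.imwrite(f'pics/{n}2z.png',cv2.resize(c,None,fx=5,fy=5,interpolation=2))
```

```text
(no output)
```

View pics/scene2z.png

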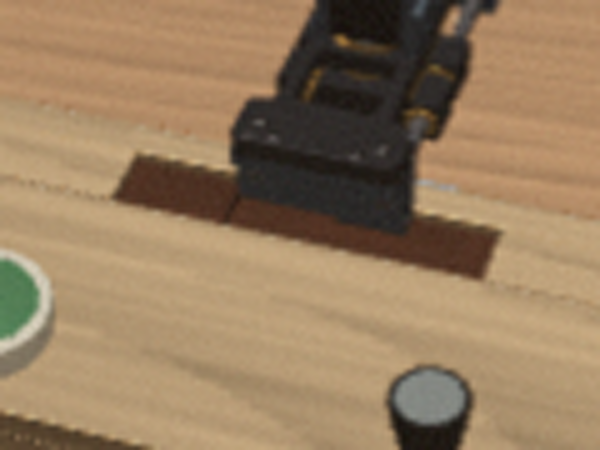

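View pics/side2z.png

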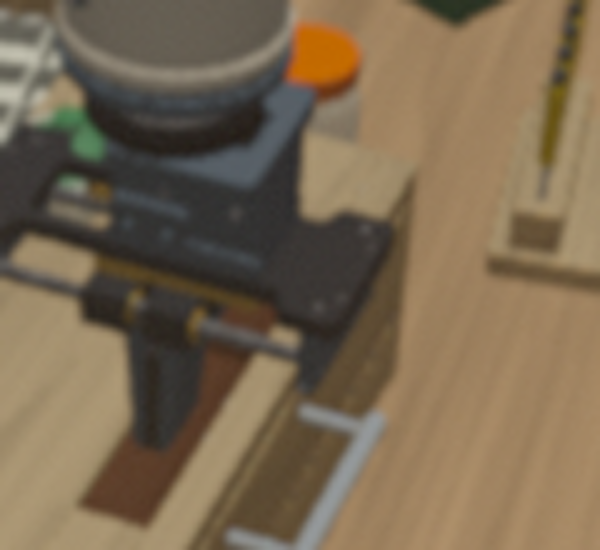

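Both views show the closed fingertips centred above the groove, left of the visible line at about (230,208) in the scene crop. I touch down gently.

>>> send_rows([
  [[0,0,0.2,0,0,0],[0,0,0.2,0,0,0],[0,0,0.2,0,0,0],[0,0,0.2,0,0,0],[0,0,0.1,0,0,0],[0,0,0,0,0,0]],
])

```text
time: 5.72
tool_pos: [0.6071, -0.0202, 0.1459]
eef_rot: [3.142, 0.0, -0.091]
ft_force: [-0.6, -1.0, -0.3]
opening: 0.0003
```

>>> send_rows([
  [[0,0,0.1,0,0,0],[0,0,0,0,0,0]],
])

```text
time: 5.98
tool_pos: [0.6071, -0.0202, 0.1449]
eef_rot: [3.142, 0.0, -0.091]
ft_force: [-0.2, -0.1, -0.6]
opening: 0.0006
```

>>> send_rows([
  [[0,0,0.05,0,0,0],[0,0,0,0,0,0]],
])

```text
time: 6.22
tool_pos: [0.6071, -0.0202, 0.1444]
eef_rot: [3.142, 0.0, -0.091]
ft_force: [-0.8, -0.1, -0.2]
opening: 0.0002
```

>>> send_rows([
  [[0,0,0.05,0,0,0],[0,0,0,0,0,0]],
])

```text
time: 6.48
tool_pos: [0.6072, -0.0202, 0.1441]
eef_rot: [3.142, -0.0, -0.091]
ft_force: [-1.4, 0.2, 3.9]
opening: 0.0004
```

Contact on the floor at z ≈ 0.144 with 4 N. I slide right along the groove.

>>> send_rows([
  [[0,0.5,0,0,0,0],[0,0.5,0,0,0,0],[0,0.5,0,0,0,0],[0,0.5,0,0,0,0]],
])

```text
time: 6.98
tool_pos: [0.6055, -0.0404, 0.1441]
eef_rot: [-3.141, -0.0, -0.091]
ft_force: [-0.5, 3.4, 5.1]
opening: 0.0007
```

>>> send_rows([
  [[0,0.5,0,0,0,0],[0,0.5,0,0,0,0]],
])

```text
time: 7.22
tool_pos: [0.6046, -0.0503, 0.1441]
eef_rot: [-3.141, -0.0, -0.091]
ft_force: [0.9, 3.9, 5.4]
opening: 0.0
```

>>> send_rows([
  [[0,0.5,0,0,0,0],[0,0.5,0,0,0,0]],
])

```text
time: 7.48
tool_pos: [0.6036, -0.0603, 0.1441]
eef_rot: [-3.141, -0.0, -0.091]
ft_force: [-0.2, 4.2, 4.8]
opening: 0.0003
```

>>> send_rows([
  [[0,0.5,0,0,0,0],[0,0,0,0,0,0]],
])

```text
time: 7.72
tool_pos: [0.6031, -0.0657, 0.1441]
eef_rot: [3.141, -0.0, -0.091]
ft_force: [-0.5, -1.5, 5.0]
opening: 0.0005
```

>>> send_rows([
  [[0,0.25,0,0,0,0],[0,0,0,0,0,0]],
])

```text
time: 7.98
tool_pos: [0.6029, -0.0679, 0.144]
eef_rot: [3.142, -0.0, -0.091]
ft_force: [-0.4, 1.6, 4.9]
opening: 0.0005
```

>>> send_rows([
  [[0,0.25,0,0,0,0],[0,0,0,0,0,0]],
])

```text
time: 8.22
tool_pos: [0.6027, -0.0702, 0.144]
eef_rot: [3.141, -0.0, -0.091]
ft_force: [-0.0, 0.9, 5.5]
opening: 0.0004
```

>>> send_rows([
  [[0,0.2,0,0,0,0],[0,0,0,0,0,0]],
])

```text
time: 8.48
tool_pos: [0.6024, -0.0722, 0.1439]
eef_rot: [3.141, 0.0, -0.091]
ft_force: [0.3, 1.2, 3.9]
opening: 0.0007
```

>>> send_rows([
  [[0,0.2,0,0,0,0],[0,0,0,0,0,0]],
])

```text
time: 8.72
tool_pos: [0.602, -0.0743, 0.1436]
eef_rot: [3.141, 0.001, -0.091]
ft_force: [-0.2, -0.7, -0.5]
opening: 0.0006
```

The support vanished at y ≈ -0.073: the tip has come free of the floor. I go a little further to centre in the recess, then down.

>>> send_rows([
  [[0,0.2,0,0,0,0],[0,0,0.1,0,0,0],[0,0,0.1,0,0,0],[0,0,0,0,0,0]],
])

```text
time: 9.22
tool_pos: [0.602, -0.0759, 0.1418]
eef_rot: [-3.142, 0.0, -0.091]
ft_force: [0.1, -0.5, -0.4]
opening: 0.0007
```

>>> send_rows([
  [[0,0,0.1,0,0,0],[0,0,0.1,0,0,0],[0,0,0,0,0,0]],
])

```text
time: 9.6
tool_pos: [0.6021, -0.0759, 0.1399]
eef_rot: [-3.142, -0.0, -0.091]
ft_force: [-0.2, 0.6, 0.5]
opening: 0.0006
```

Free drop of 4 mm: the tip is now on the key. I press it.

>>> send_rows([
  [[0,0,0.1,0,0,0],[0,0,0.1,0,0,0],[0,0,0,0,0,0]],
])

```text
time: 9.98
tool_pos: [0.6021, -0.0759, 0.138]
eef_rot: [3.142, -0.0, -0.091]
ft_force: [-1.6, 0.2, 3.3]
opening: 0.0007
```

>>> send_rows([
  [[0,0,0.1,0,0,0],[0,0,0.1,0,0,0],[0,0,0.1,0,0,0],[0,0,0,0,0,0]],
])

```text
time: 10.48
tool_pos: [0.6021, -0.0759, 0.1349]
eef_rot: [3.142, -0.0, -0.091]
ft_force: [-0.6, 1.1, -0.3]
opening: 0.0006
```

>>> send_rows([
  [[0,0,0.1,0,0,0],[0,0,0.1,0,0,0],[0,0,0.05,0,0,0],[0,0,0,0,0,0],[0,0,0,0,0,0]],
])

```text
time: 11.1
tool_pos: [0.6022, -0.0759, 0.1326]
eef_rot: [3.142, -0.0, -0.091]
ft_force: [-1.6, 0.5, 6.1]
opening: 0.0005
```

Run:
```python
from h import *
o=observe(); print(o['tool_pos'],o['ft_force'])
d=grab('side','side3.png'); c=d['frame'][110:230,240:380,::-1]; cv2.imwrite('pics/side3z.png',cv2.resize(c,None,fx=5,fy=5,interpolation=2))
```

```text
[ 0.60216251 -0.07590867  0.13261789] [-1.60613117  0.53121871  6.14760256]
```

View pics/side3z.png

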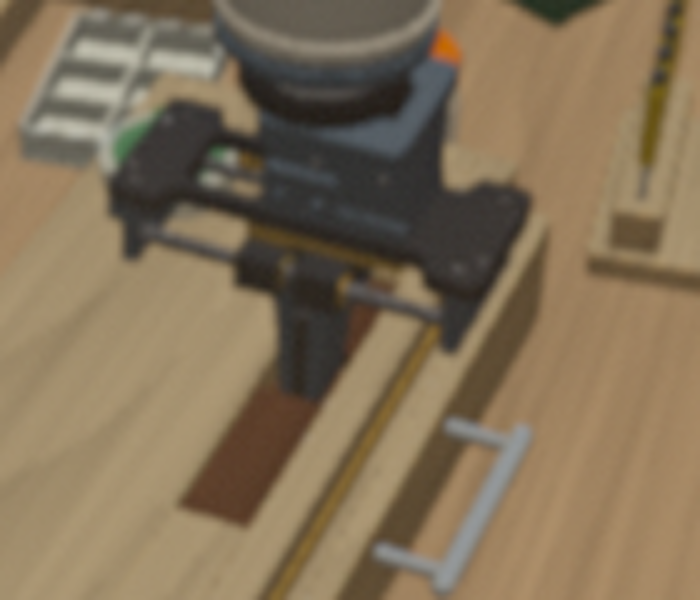

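The drawer has sprung ajar: a gap runs along its top edge from (440,330) to (270,590). I raise the finger and back off to look at the handle.

>>> send_rows([
  [[0,0,-0.5,0,0,0],[0,0,-1,0,0,0],[0,0,-2,0,0,0],[0,0,-2,0,0,0],[0,0,-2,0,0,0],[0,0,-2,0,0,0],[-2,0,-1,0,0,0],[-2,0,0,0,0,0]],
], jaw=0.3)

```text
time: 12.15
tool_pos: [0.5622, -0.0724, 0.2385]
eef_rot: [3.141, -0.002, -0.091]
ft_force: [-0.3, 0.1, 0.4]
opening: 0.0274
```

I set the jaw to open as that call began, while the tips were still in the groove. They may have briefly brushed its walls, so I check the state as well as the handle.

Run:
```python
from h import *
for n in ['scene','side','wrist']:
    d=grab(n,n+'4.png')
    C=cloud(d); f=d['frame'].astype(int)
    grey=(f.max(2)-f.min(2)<35)&(f.sum(2)>250)
    m=(d['depth']>0)&(abs(C[...,2]-.113)<.012)&grey&(abs(C[...,0]-.52)<.06)&(abs(C[...,1]+.05)<.1)
    k,l,st,_=cv2.connectedComponentsWithStats(m.astype(np.uint8))
    print(n,m.sum())
    if m.sum()<5: continue
    i=1+st[1:,4].argmax(); G=C[l==i]; print(G.min(0),G.max(0),G.mean(0),cv2.minAreaRect(G[:,:2].astype(np.float32)))
    # drawer front rim points
```

```text
scene 170
[ 0.49986185 -0.10497827  0.10702384] [0.52923637 0.01155693 0.11795972] [ 0.5119865  -0.04627852  0.11310519] ((0.5139075517654419, -0.047239646315574646), (0.1173236072063446, 0.02200525440275669), 84.30167388916016)
side 273
[ 0.49819158 -0.10933738  0.1011849 ] [0.5482752  0.01305748 0.11949912] [ 0.51552434 -0.04313865  0.11294563] ((0.5233179926872253, -0.04798838123679161), (0.11980945616960526, 0.04244783893227577), 85.03787231445312)
wrist 1447
[ 0.49861022 -0.10549041  0.10903037] [0.54527602 0.01297741 0.11688568] [ 0.5123659  -0.03786934  0.11387269] ((0.5192018747329712, -0.04800472408533096), (0.11863501369953156, 0.03820209950208664), 81.6826400756836)
```

View pics/wrist4.png

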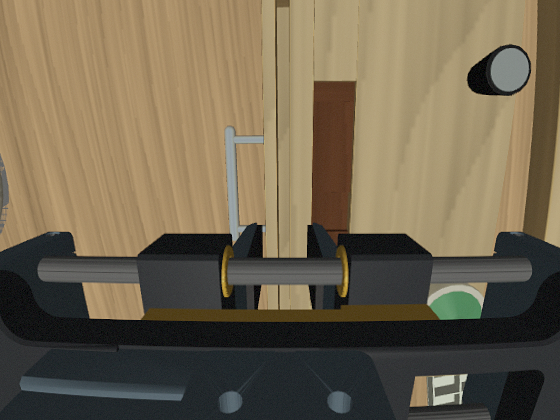

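View pics/side4.png

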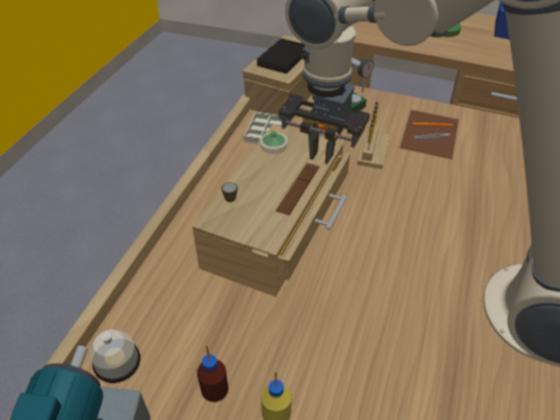

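View pics/scene4.png

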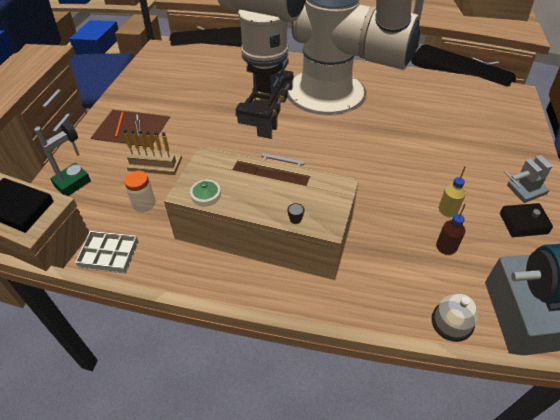

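The wrist view shows the handle bar at column 232, rows 130-240. All three views put it at about (0.510, -0.047), top at z 0.115, which matches the stated geometry with the drawer 22 mm out. Loupe, dish and bottles look unchanged. I descend over the bar.

>>> send_rows([
  [[-2.7,-1,0,0,0,0],[-2.73,-1.06,0,0,0,0],[0,0,3,0,0,0],[0,0,3,0,0,0],[0,0,2.5,0,0,0],[0,0,1.5,0,0,0],[0,0,0,0,0,0]],
], jaw=0.3)

```text
time: 13.18
tool_pos: [0.5101, -0.0469, 0.1368]
eef_rot: [-3.141, 0.001, -0.091]
ft_force: [1.0, -0.9, 0.6]
opening: 0.0277
```

Run:
```python
from h import *
o=observe(); print(o['tool_pos'],o['ft_force'])
d=grab('side','side5.png'); c=d['frame'][100:240,250:390,::-1]; cv2.imwrite('pics/side5z.png',cv2.resize(c,None,fx=4,fy=4,interpolation=2))
```

```text
[ 0.510102   -0.04686221  0.13679524] [ 0.95544652 -0.85246204  0.5714932 ]
```

View pics/side5z.png

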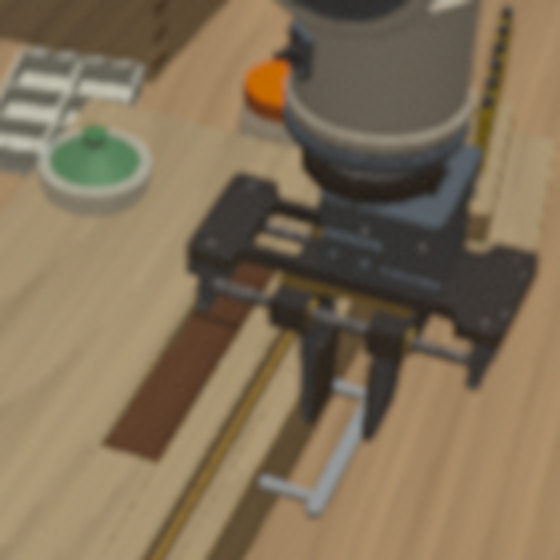

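The fingers straddle the bar at about (345,400), well clear on both sides. I go down to grasp height, checking force.

>>> send_rows([
  [[0,0,1,0,0,0],[0,0,1,0,0,0],[0,0,0.6,0,0,0],[0,0,0,0,0,0]],
])

```text
time: 13.72
tool_pos: [0.5097, -0.0468, 0.1109]
eef_rot: [-3.141, 0.001, -0.091]
ft_force: [0.2, 0.0, 0.6]
opening: 0.0274
```

>>> send_rows([
  [[0,0,0.6,0,0,0],[0,0,0.6,0,0,0],[0,0,0.6,0,0,0],[0,0,0,0,0,0]],
])

```text
time: 14.22
tool_pos: [0.5097, -0.0468, 0.0929]
eef_rot: [-3.141, 0.001, -0.091]
ft_force: [0.5, -0.2, -0.1]
opening: 0.0267
```

>>> send_rows([
  [[0,0,0,0,0,0],[0,0,0,0,0,0],[0,0,0,0,0,0],[0,0,0,0,0,0],[0,0,0,0,0,0]],
], jaw=0, grip_force=12)

```text
time: 14.85
tool_pos: [0.5101, -0.0469, 0.0935]
eef_rot: [3.142, -0.0, -0.091]
ft_force: [-0.6, 0.2, 3.2]
opening: 0.011
```

The bar is gripped (opening 11 mm). I pull smoothly.

>>> send_rows([
  [[-0.1,0,0,0,0,0],[-0.2,0,0,0,0,0],[-0.3,0,0,0,0,0],[-0.4,0,0,0,0,0],[-0.4,0,0,0,0,0],[-0.4,0,0,0,0,0],[-0.4,0,0,0,0,0],[-0.4,0,0,0,0,0]],
])

```text
time: 15.85
tool_pos: [0.484, -0.0446, 0.0935]
eef_rot: [3.141, -0.0, -0.091]
ft_force: [1.2, -2.6, 5.7]
opening: 0.0105
```

>>> send_rows([
  [[-0.4,0,0,0,0,0],[-0.4,0,0,0,0,0],[-0.4,0,0,0,0,0],[-0.4,0,0,0,0,0],[-0.4,0,0,0,0,0],[-0.4,0,0,0,0,0],[-0.3,0,0,0,0,0],[-0.3,0,0,0,0,0]],
])

```text
time: 16.85
tool_pos: [0.4541, -0.042, 0.0935]
eef_rot: [3.141, -0.0, -0.091]
ft_force: [1.1, -4.4, 5.5]
opening: 0.0105
```

>>> send_rows([
  [[-0.2,0,0,0,0,0],[-0.2,0,0,0,0,0],[-0.1,0,0,0,0,0],[0,0,0,0,0,0]],
])

```text
time: 17.35
tool_pos: [0.449, -0.0416, 0.0935]
eef_rot: [3.141, 0.0, -0.091]
ft_force: [-0.3, -4.9, 6.1]
opening: 0.0108
```

>>> send_rows([
  [[-0.1,0,0,0,0,0],[-0.1,0,0,0,0,0],[-0.1,0,0,0,0,0],[-0.1,0,0,0,0,0],[0,0,0,0,0,0]],
])

```text
time: 17.98
tool_pos: [0.4451, -0.0412, 0.0935]
eef_rot: [3.141, 0.0, -0.091]
ft_force: [-0.5, -5.4, 6.4]
opening: 0.0108
```

>>> send_rows([
  [[-0.1,0,0,0,0,0],[-0.05,0,0,0,0,0],[0,0,0,0,0,0]],
])

```text
time: 18.35
tool_pos: [0.4436, -0.0411, 0.0935]
eef_rot: [3.141, -0.0, -0.09]
ft_force: [0.3, -4.4, 5.8]
opening: 0.0106
```

>>> send_rows([
  [[-0.05,0,0,0,0,0],[0,0,0,0,0,0]],
])

```text
time: 18.6
tool_pos: [0.4432, -0.0411, 0.0935]
eef_rot: [3.141, -0.0, -0.091]
ft_force: [0.5, -4.5, 6.3]
opening: 0.0107
```

>>> send_rows([
  [[-0.05,0,0,0,0,0],[0,0,0,0,0,0]],
])

```text
time: 18.85
tool_pos: [0.4427, -0.041, 0.0935]
eef_rot: [3.141, -0.0, -0.091]
ft_force: [0.6, -4.6, 5.4]
opening: 0.0108
```

>>> send_rows([
  [[-0.05,0,0,0,0,0],[0,0,0,0,0,0]],
])

```text
time: 19.1
tool_pos: [0.4427, -0.041, 0.0935]
eef_rot: [3.141, -0.001, -0.091]
ft_force: [3.3, -5.1, 2.1]
opening: 0.0105
```

>>> send_rows([
  [[-0.05,0,0,0,0,0],[0,0,0,0,0,0]],
])

```text
time: 19.35
tool_pos: [0.4427, -0.041, 0.0935]
eef_rot: [3.141, -0.002, -0.091]
ft_force: [5.5, -4.5, 0.5]
opening: 0.0106
```

At the stop: x no longer moves and the pull force is rising. I let go and rise.

>>> send_rows([
  [[0.05,0,0,0,0,0],[0,0,0,0,0,0],[0,0,0,0,0,0],[0,0,0,0,0,0]],
], jaw=0.3)

```text
time: 19.85
tool_pos: [0.4421, -0.0407, 0.0934]
eef_rot: [-3.142, 0.0, -0.091]
ft_force: [0.5, 0.1, 0.4]
opening: 0.0275
```

>>> send_rows([
  [[0,0,-0.5,0,0,0],[0,0,-1,0,0,0],[0,0,-2,0,0,0],[0,0,-3,0,0,0],[0,0,-3,0,0,0],[0,0,-3,0,0,0],[0,0,-2,0,0,0],[0,0,0,0,0,0]],
])

```text
time: 20.85
tool_pos: [0.443, -0.0409, 0.2402]
eef_rot: [3.141, -0.003, -0.091]
ft_force: [-0.7, -0.6, -0.3]
opening: 0.0272
```

Run:
```python
from h import *
o=observe(); print(o['time'],o['tool_pos'],o['ft_force'])
for n in ['scene','side','wrist']:
    d=grab(n,n+'6.png')
    C=cloud(d); f=d['frame'].astype(int)
    grey=(f.max(2)-f.min(2)<35)&(f.sum(2)>250)
    m=(d['depth']>0)&(abs(C[...,2]-.113)<.012)&grey&(abs(C[...,0]-.45)<.05)&(abs(C[...,1]+.05)<.1)
    k,l,st,_=cv2.connectedComponentsWithStats(m.astype(np.uint8))
    i=1+st[1:,4].argmax(); G=C[l==i]; print(n,m.sum(),G.min(0),G.max(0),G.mean(0))
```

```text
20.85 [ 0.44300204 -0.04085299  0.24015316] [-0.69481924 -0.55296367 -0.27140353]
scene 157 [ 0.43466254 -0.1007389   0.10624075] [0.4631088  0.01643634 0.11793658] [ 0.44630882 -0.04128937  0.11317531]
side 270 [ 0.43286489 -0.0974877   0.10512411] [0.4826642  0.02046594 0.12252108] [ 0.44970598 -0.03685688  0.11331916]
wrist 1464 [ 0.43251962 -0.09859643  0.10891183] [0.48106299 0.01888249 0.11761345] [ 0.44665149 -0.03525322  0.11372908]
```

View pics/side6.png

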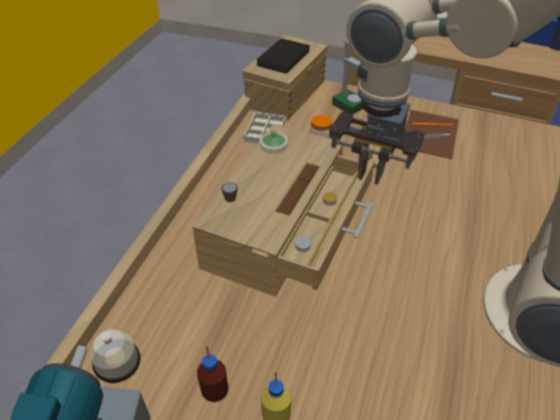

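View pics/scene6.png

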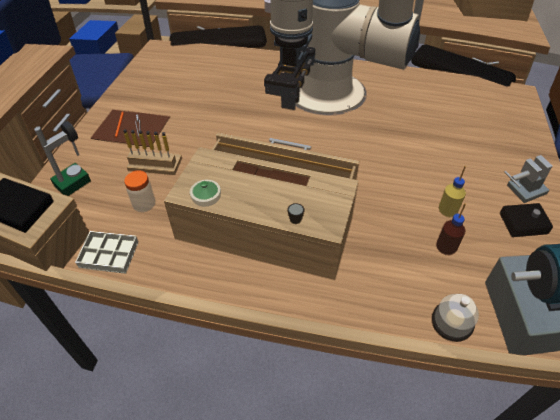

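View pics/wrist6.png

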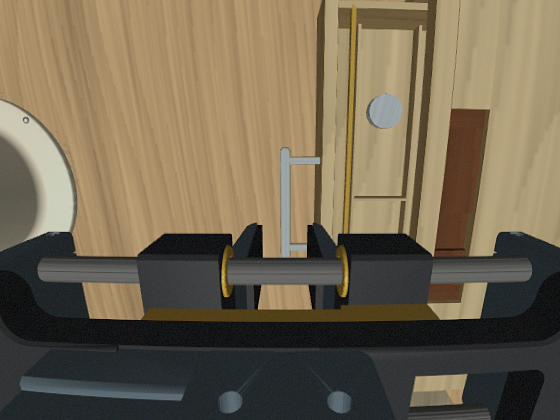

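The side view shows the drawer out, the tins standing at (330,198) and (303,243), and the gripper clear. The handle is where the stop puts it (front edge 0.433 measured, 0.433 predicted). One before/after difference check, then I hand in.

Run:
```python
from h import *
a=cv2.GaussianBlur(cv2.imread('pics/scene0.png'),(5,5),0).astype(int);b=cv2.GaussianBlur(cv2.imread('pics/scene6.png'),(5,5),0).astype(int)
D=abs(a-b).max(2)
for n,(u,v) in dict(dish=(205,192),loupe=(296,212),jar=(140,190),stand=(152,150),yellow=(453,195),brown=(451,232)).items(): print(n,D[v-18:v+18,u-18:u+18].max())
d=dict(np.load('last_side.npz')); print('tins',pts(d,[(330,198),(303,243)]).round(3).tolist())
print(observe()['time'],job.close_job())
```

```text
dish 7
loupe 7
jar 6
stand 7
yellow 7
brown 6
tins [[0.54, -0.115, 0.083], [0.558, 0.051, 0.083]]
the job is handed in; nothing more can be done
21.0 None
```

I opened the drawer to its stop and handed the job in at 21 s; it reports no verdict.

- **Finding the catch:** I felt along the groove with about 5 N. The fingertip came free about 18 mm right of the groove's centre and dropped 4 mm into the sunk place. The depth images had already suggested that spot.
- **Opening:** I pressed the catch down about 7 mm with about 6 N, and the drawer sprang ajar. I then took the handle with a 12 N grip and pulled the drawer to its stop. There the handle stopped moving while the pull rose to about 5 N, so I let go and lifted clear.

**Last checks**
- The handle's front edge measured 0.433 to 0.435 m, against 0.433 m expected at the 90 mm stop. Measured from the sprung position, its travel was about 66 mm by camera and 67.7 mm by the arm. Added to the nominal 22 mm, that gives 88 to 90 mm.
- Both tins are standing, with their lids at equal height.
- Loupe, dish, jar, stand and both bottles show no change between the first and last pictures.
- The wrist force read about zero and the gripper touches nothing.

**One slip:** when lifting off the catch, I set the jaws to open while the tips were still in the groove. They may have brushed its walls briefly at up to the 10 N grip setting. I saw no sign of harm, but I had no force reading at that moment.

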